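Push the stock bin home between its neighbours

TASK

One stock bin has been left pulled out on the counter, askew in front of its row. Without gripping or lifting it, push it with the fingertips: square it up with the one empty place in the row, then push it in through the narrow gap between its two neighbours until it is fully home against the rear rail, its front flush with theirs. Leave everything else on the counter where it stands, and finish with the hand clear.

Things in the scene. Friction and masses are not known exactly. Their poses are not given: they have to be found in the camera images.
- bin: the loose grey bin to push, the only one out in front of the row: 186 mm long (x), 104 wide (y), open on top, packed, 0.3 to 0.65 kg. Flat upright sides, 76 mm high at the rear, sloping to 46 at the front; upright corners rounded to 10 mm. A push of under 5 N slides it. Origin: centre of its underside, on the counter (z = 0); x points from its front to its rear end
- bin_front (a point): middle of the outer face of the bin's front wall (the end nearer the robot, with a blank paper card), 93 mm before the bin's origin (its -x), 25 mm above the counter. The front wall is flat, upright, 46 mm high
- bay: the one empty place in the row, between two bins: a gap 109 mm wide for the 104 mm bin, its floor a paler patch of counter (nothing solid). Origin: on the counter where the bin's origin lies when fully home; x points into the row, away from the robot, y along the row. The fronts of the row lie 93 mm before this origin (its -x), the rear rail's face 93.5 mm behind it
- row: the row standing along the back of the counter: dark wooden rear rail, 105 mm high, and the two outermost bins, all fixed. Five places 106.5 mm apart along its y; origin: on the counter at the middle place, x points away from the robot
- neighbour_a: a bin of the same size and make, filled with amber vials, fixed in one of the three middle places of the row; origin: centre of its underside
- neighbour_b: a bin of the same size and make, filled with white cartons, fixed in one of the three middle places of the row; origin: centre of its underside. All bins in the row with their contents stay below 80 mm
- vial: bystander: amber pill jar with a white cap, 38 mm across, 70 mm high, standing to the left of the bin (+y); origin: centre of its underside
- carton: bystander: small paper carton 62 x 38 x 70 mm, standing to the right of the bin (-y); origin: centre of its underside
- jar: bystander: white jar 56 mm across, 62 mm high, standing nearer the robot, left of the bin's front; origin: centre of its underside
- stapler: bystander: black stapler 125 x 34 x 38 mm lying nearer the robot, right of the bin's front; origin: centre of its underside
- tape: bystander: roll of clear tape 90 mm across, 20 mm high, lying flat on the left; origin: centre of its underside
- pen: bystander: black pen 125 mm long, 12 mm thick, lying in the counting tray; origin: middle of its length, at its underside
- tray: bystander: flat grey counting tray 200 x 150 x 18 mm lying on the right; origin: centre of its underside

How it is judged (in metres and radians):
On the way:
1. the bin's rear end is in the gap between the two neighbours, the bin standing on the counter (x of bin in the frame of bay above -0.15 m and angle between the x axis of bin and the x axis of bay, either way round below 0.08 rad and y of bin in the frame of bay between -0.006 and 0.006 m and height (world z) of bin below 0.006 m), for 0.05 s.
At the end, for the whole second after the job is handed in: The bin stands flat and still on the counter in the empty place, fully home: its front within 5 mm of flush with the neighbours' fronts, sideways within 6 mm of the middle of the gap and square to the row within 0.06 rad (x of bin in the frame of bay between -0.005 and 0.005 m and y of bin in the frame of bay between -0.006 and 0.006 m and angle between the x axis of bin and the x axis of bay, either way round below 0.06 rad and height (world z) of bin below 0.004 m and angle between bin's own z axis and vertical below 0.04 rad and linear speed of bin below 0.01 m/s); the robot touches nothing.
It fails at once if the bin is lifted or carried (its underside more than 12 mm off the counter) or tipped by more than 0.15 rad (height (world z) of bin above 0.012 m or angle between bin's own z axis and vertical above 0.15 rad).
It fails at once if a bystander is moved by more than 20 mm or knocked over (distance of any of vial, carton, jar, stapler, tape, pen, tray from where it was at the start of the episode above 0.02 m or angle between any of vial, carton, jar's own z axis and vertical above 0.5 rad).
It also fails if it takes over 58 s, if anything falls off the work surface, if the arm or the gripper's body presses on something with over 40 N, if the wrist force passes 120 N, or if a joint passes its speed limit or range.

ROBOT

A 6-joint arm with a two-finger parallel gripper is mounted at the origin on the work surface. World frame = base frame: x ahead of the robot, y to its left, z up, the work surface at z = 0. Lengths are in mm, angles in rad, forces in N, time in s.
With the tool pointing down it reaches from about 325 to 1000 mm from the base axis. Payload 5.1 kg.
Tool frame: the origin (TCP) lies midway between the tips of the shut fingers; the grasp point (between the pads) lies ctrl.hold_point_z behind it (ctrl.hold_point_z is the distance from the TCP to the grasp point, in mm); z points along the fingers, y is the direction in which the jaws open and shut (so a half turn about z gives the same grasp; the last joint's range is limited). The gripper opens to 85 mm and grips with 20 to 120 N. Pads are 22 mm wide; open, the fingers measure 114 mm over their backs; the gripper's body (76 mm by 85 mm) begins 54 mm behind the grasp point. The pads swing forward as they close: fully open they stand 13 mm farther back than shut.
Start: joints at [-1.323, 0.124, 1.65, -0, 1.367, -0.083], TCP at [211.087, -614.758, 231.322] pointing down, gripper open.
Joint ranges: [-2.61, 2.61], [-1.02, 2.33], [0.03, 2.71], [-1.35, 4.49], [0.32, 2.68], [-2.91, 2.91]. Speed limits (rad/s): [2.57, 2.57, 3.14, 3.14, 3.14, 3.14].

INTERFACE

Orientations are given as a rotation vector (axis times angle).
In Python, from workcell import ctrl gives the robot as it stands.
- The arm moves only by the tool drive_tool, never from a script. Its argument "rows" is a list of rows, each an object of numbers: "dx", "dy", "dz": the shift along the tool's x, y, z in mm; "wx", "wy", "wz": the turn, a rotation vector about the tool's x, y, z in degrees. In form: [{"dx": .., "dy": .., "dz": .., "wx": .., "wy": .., "wz": ..}, ...]. A call has 1 to 10 rows; each row is the pose to reach, as a shift and turn from the pose measured when the call began, along the tool's axes at that moment; what a row does not reach only later rows make up. A row lasts 1/10 s, in which the tool goes at most 50 mm and 8.59 degrees, less where a joint would pass 70% of its speed; a pose out of reach is approached as far as the arm can. A call with a gripper value outside its range is refused whole. "jaw" is the finger opening in mm, from 0 to 85.4, set as the call begins (left out, the last holds). The fingers move at their own pace and stop on an object; "squeeze" is the grip in N (left out, the last holds). Time passes only in rows, so rows that repeat a pose let the fingers close. It gives the time, the measured TCP pose, the force and the opening at its end, in the units of the state.
- ctrl.get_obs(): the state, without advancing time (a new reading comes with each control period).
- ctrl.camera(name): name is "scene" or "top"; returns a dict with "img" (384x512x3 uint8, red, green, blue), "fx", "fy", "cx", "cy" (pixels), "rvec" (rotation vector, rad) and "tvec" (3), from world to camera coordinates, as OpenCV has them. Camera axes: x right, y down, z forward; pixel columns grow to the right and rows downward; lengths in mm; the calibration is good to about 2 mm. A picture is of the moment at which its call begins. There is no depth.
- ctrl.hand_in(): hands the job in, once; it reports no verdict.
The state is a dict: "clock": time; "joints": joint angles; "dq": joint speeds; "joint_efforts": joint torques, N m; "position": TCP position; "orientation": TCP orientation; "contact_force": force on the tool from outside, world axes, zero at the start; "wrist_torque": the same for the moment, N m; "grip_width": finger opening in mm.
Only numpy, scipy, OpenCV 4.12 (cv2) and the standard library are available. Lean on these libraries where they do the work, as an engineer would, in place of code of your own. Each camera call takes 0.05 s, during which the arm holds its last target. There are 200 camera calls.

## Working session

There is one attempt and no reset: what is moved stays moved. The work goes in short steps, Python scripts to look and compute and a tool call to move; the robot and the scene stay as the last step left them, time stands still between calls to the robot, and variables do not carry over. Pictures are saved under pics/ and viewed, about 8 in all and at most 12, crops included, and the job is handed in when it is done.

Besides the shell and the picture viewer there is one more tool, called after "Request:" by a JSON object that holds its "op" and its "data". drive_tool: Moves the arm, as the interface text tells. Its arguments: {"type":"object","properties":{"rows":{"type":"array","items":{"type":"object","properties":{"dx":{"type":"number"},"dy":{"type":"number"},"dz":{"type":"number"},"wx":{"type":"number"},"wy":{"type":"number"},"wz":{"type":"number"}}}},"jaw":{"type":"number"},"squeeze":{"type":"number"}},"required":["rows"]}

```bash
mkdir -p pics
cat > h.py <<'E'
import numpy as np, cv2
from workcell import ctrl
def snap(n,f=None):
    c=ctrl.camera(n)
    if f: cv2.imwrite(f,c['img'][:,:,::-1])
    np.savez(''+n+'.npz',**c)
    return c
def cam(n): return dict(np.load(''+n+'.npz'))
def ray(c,uv,z):
    R=cv2.Rodrigues(np.array(c['rvec'],float))[0]; t=np.array(c['tvec'],float).ravel()
    uv=np.atleast_2d(np.array(uv,float))
    d=np.c_[(uv[:,0]-c['cx'])/c['fx'],(uv[:,1]-c['cy'])/c['fy'],np.ones(len(uv))]@R
    o=-R.T@t
    return o+d*((z-o[2])/d[:,2])[:,None]
def proj(c,P):
    R=cv2.Rodrigues(np.array(c['rvec'],float))[0]; q=np.atleast_2d(P)@R.T+np.array(c['tvec'],float).ravel()
    return np.c_[q[:,0]/q[:,2]*c['fx']+c['cx'],q[:,1]/q[:,2]*c['fy']+c['cy']]
E
python3 - <<'E'
from h import *
a=snap('scene');b=snap('top')
im=np.hstack([a['img'],b['img']])[:,:,::-1]
cv2.imwrite('pics/1.png',a['img'][:,:,::-1].copy() if 0 else cv2.resize(a['img'][:,:,::-1],(800,600)))
cv2.imwrite('pics/2.png',cv2.resize(b['img'][:,:,::-1],(800,600)))
for c in(a,b):
    R=cv2.Rodrigues(np.array(c['rvec'],float))[0];print(c['fx'],-R.T@np.array(c['tvec']).ravel(),R[2])
print(ctrl.get_obs(),ctrl.hold_point_z)
E
```

```text
349.21973655776236 [1238.90711343 -440.9687345   697.87648455] [-0.65976649  0.36973889 -0.65421811]
445.50490993641546 [ 221.71498276  -64.45222638 1639.42443435] [ 0.21129483 -0.01262665 -0.97734081]
{'clock': 0.1, 'joints': array([-1.32262032e+00,  1.24400525e-01,  1.65149992e+00,  1.69143605e-05,
        1.36747408e+00, -8.25798431e-02]), 'dq': array([-7.99169246e-04, -2.17850169e-03, -3.30216662e-03, -2.22670554e-05,
       -1.16658695e-04, -5.25575206e-04]), 'joint_efforts': array([ 6.07919847e-04, -4.24931788e+01, -3.66652429e+01, -8.71741463e-05,
        3.92357499e-03,  4.44860234e-06]), 'position': array([ 210.95191289, -614.25874276,  230.22358067]), 'orientation': array([-3.09697741e+00, -5.16887165e-01,  2.05440435e-04]), 'contact_force': array([0.05555298, 0.36827419, 0.43427575]), 'wrist_torque': array([ 0.01564787,  0.0465789 , -0.01669736]), 'grip_width': 85.70990858409175} 18.700000000000003
```

View pics/1.png

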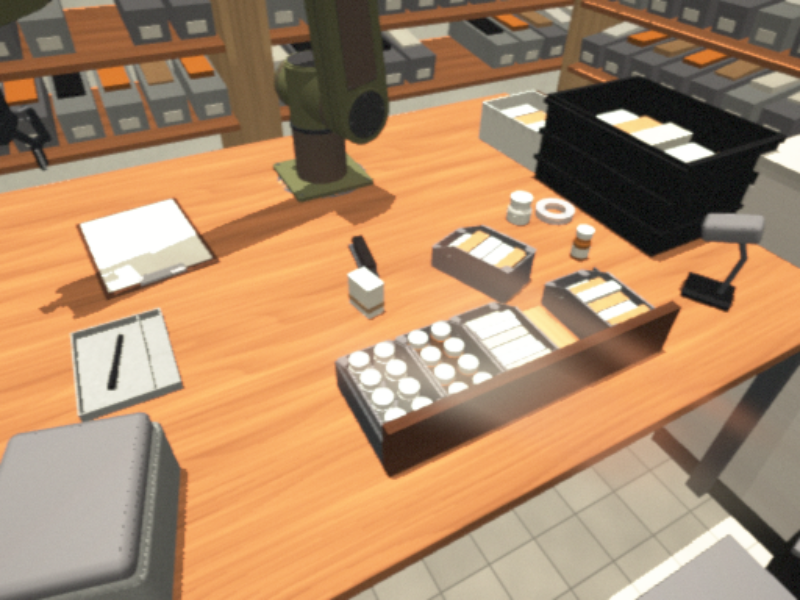

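View pics/2.png

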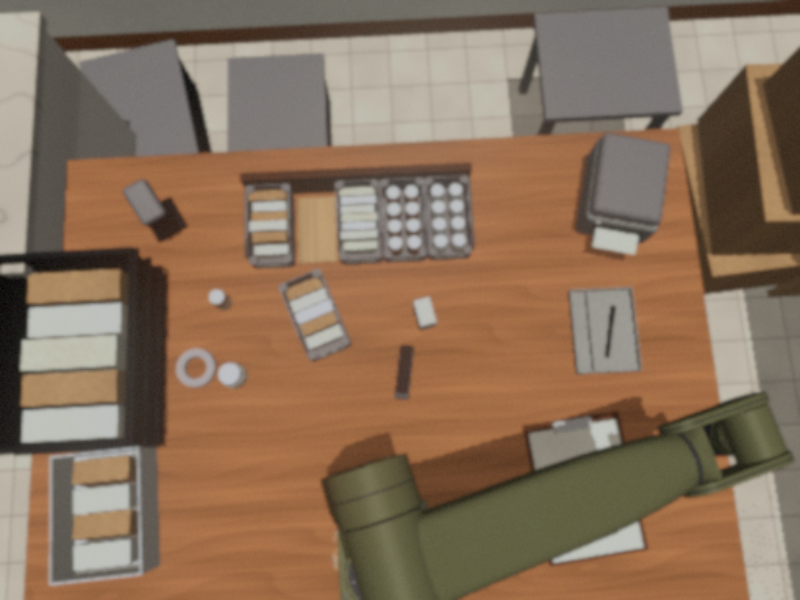

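The scene view shows the bin at about (485,260), the pale bay at (548,330) and the row with its rail. The top view shows the bin at (315,315), turned clockwise, and the bay at (316,228). The vial is at (218,298), the jar (230,374), the carton (425,312) and the stapler (404,372). Next I'll crop for the corners.

Run:
```python
from h import *
b=cam('top');a=cam('scene')
cr=b['img'][100:250,130:320,::-1]; cv2.imwrite('pics/3.png',cv2.resize(cr,None,fx=4,fy=4,interpolation=cv2.INTER_CUBIC))
# non-wood mask: bin = low saturation blob
hsv=cv2.cvtColor(b['img'],cv2.COLOR_RGB2HSV)
m=((hsv[...,1]<90)).astype(np.uint8); roi=np.zeros_like(m); roi[165:235,165:235]=1
n,l,s,ce=cv2.connectedComponentsWithStats(m*roi); print(s,ce)
f=lambda z,p:ray(b,np.array(p)*.64,z)[:,:2].round(0)
print('bin px',f(60,[(315,315)]),'bay corners',f(0,[(300,195),(337,193),(336,263),(296,264)]))
for k,p,z in [('vial',(218,298),70),('carton',(425,312),70),('jar',(230,374),62),('stapler',(404,372),38)]: print(k,f(z,[p]))
```

```text
[[     0      0    512    384 195164]
 [   165    165     23      6    133]
 [   217    165     18      4     61]
 [   178    172     46     59   1250]] [[255.90887664 191.45125126]
 [175.63157895 167.41353383]
 [225.90163934 166.29508197]
 [201.604      202.904     ]]
bin px [[526. 131.]] bay corners [[843. 167.]
 [844.  75.]
 [664.  84.]
 [667. 181.]]
vial [[577. 352.]]
carton [[ 517. -122.]]
jar [[401. 327.]]
stapler [[386. -67.]]
```

View pics/3.png

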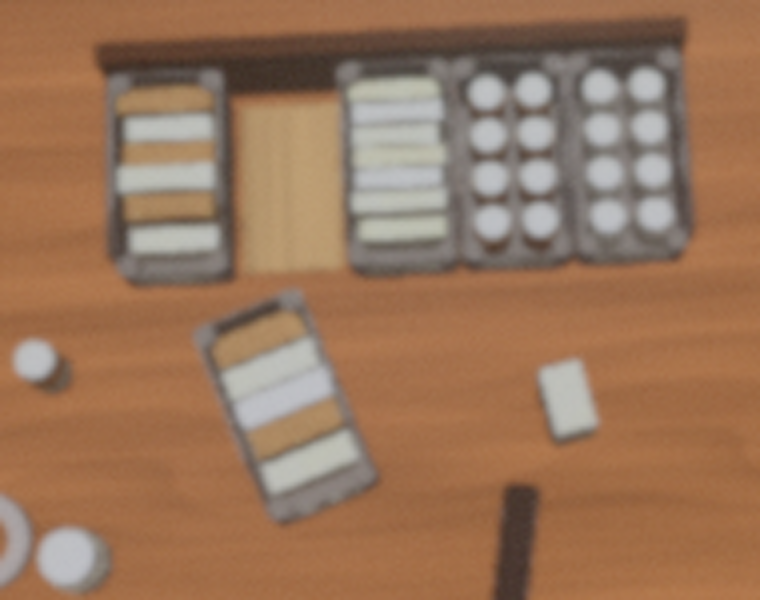

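The crop shows the bin's front-bottom edge from about (278,520) to (375,482), its rear corners near (198,335) and (297,292), and the gap between crop columns 233 and 348. I'll fit the edges.

```bash
cat >> h.py <<'E'
def sat(c,s=4):
    im=cv2.resize(c['img'],None,fx=s,fy=s,interpolation=cv2.INTER_CUBIC)
    return cv2.cvtColor(im,cv2.COLOR_RGB2HSV)[...,1].astype(float)
def cross(p,th=95,last=True):
    # p: samples; location of last (sub-sample) change from grey(<th) to wood(>th)
    i=np.where((p[:-1]<th)&(p[1:]>=th))[0]
    if len(i)==0: return np.nan
    i=i[-1] if last else i[0]; return i+(th-p[i])/(p[i+1]-p[i])
up=lambda uv,s=4:(np.array(uv,float)+.5)/s-.5
def fit(P):
    P=P[~np.isnan(P).any(1)]
    for _ in range(3):
        vx,vy,x,y=cv2.fitLine(P.astype(np.float32),cv2.DIST_HUBER,0,.01,.01).ravel()
        r=np.abs((P-[x,y])@[-vy,vx]); P=P[r<max(2.5*np.median(r),.5)]
    return np.array([x,y]),np.array([vx,vy]),np.median(r),len(P)
E
cat > row.py <<'E'
from h import *
b=cam('top');S=sat(b)
ox,oy=520,400  # crop origin in 4x px
# row front bottom edge
P=[]
for u in list(range(135,220,4))+list(range(365,445,4))+list(range(475,560,4))+list(range(590,670,4)):
    v=cross(S[oy+200:oy+290,ox+u],last=False if 0 else True); P.append((ox+u,oy+200+v))
Q=ray(b,up(P),0)[:,:2]; x0,d,r,n=fit(Q); d=d*np.sign(d[1]) ; print('front',x0,d,'yaw',np.arctan2(-d[0],d[1]),r,n)
yaw=np.arctan2(-d[0],d[1])
R=np.array([[np.cos(yaw),-np.sin(yaw)],[np.sin(yaw),np.cos(yaw)]])
# gap sides: sample sat rows
for v in (130,160,190,220,245):
    row=S[oy+v,ox+200:ox+370]
    print(v,row[::5].astype(int))
np.savez('row.npz',x0=x0,yaw=yaw)
E
python3 row.py
```

```text
front [661.68274   -4.617155] [0.00677993 0.999977  ] yaw -0.006779985 0.47229920946417553 73
130 [  7   7   6  18  26  44  98 127 122 105 103 102 100 100  99  98 101 103
 100 101  99  98 100  97  97  99  99  89  58  30   9   8  11  10]
160 [ 65  66  68  59  36  42  91 122 119 109 104  99 101 100 100  99 100 100
  99  99  99  98 100 100  97  99 101 100  77  47  22  23  21  21]
190 [ 47  47  45  39  35  38  87 121 121 113 101 102 100  99  99  99  99 101
  99  97  99  98  97 100  98 100 100  96  86  67  22   7   3   6]
220 [ 80  74  69  64  54  50  74 121 125 112 104 103 101 101  99  98 101  99
 101  99  98  98  97  98 100  99  99 100 101  87  57  33  30  23]
245 [  8   7   4   8  22  37  65 114 127 110 102 100 100 101 101  99 101 100
  99 100 100  96  96 101  99 100 100  99 102  90  45  20  20  28]
```

```bash
cat >> row.py <<'E'
L=[];Rr=[]
for v in range(125,262,4):
    row=S[oy+v,ox+215:ox+370]
    a=cross(row[:50],75,False); L.append((ox+215+a,oy+v))
    g=cross(row[::-1][:60],75,True); Rr.append((ox+369-g,oy+v))
l=ray(b,up(L),0)[:,:2]@R; xl=l[:,0]-x0@R[:,0]
print('front x',x0@R[:,0])
Rr=np.array(Rr); P=ray(b,up(Rr),61)[:,:2]
for _ in range(3):
    xx=P@R[:,0]-x0@R[:,0]; z=46+30*np.clip(xx/186,0,1); P=np.array([ray(b,up(q),zz)[0,:2] for q,zz in zip(Rr,z)])
rr=P@R
print('left y',np.nanmedian(l[:,1]),np.polyfit(l[:,0],l[:,1],1)[0],'right y',np.nanmedian(rr[:,1]),np.polyfit(rr[:,0],rr[:,1],1)[0])
yc=(np.nanmedian(l[:,1])+np.nanmedian(rr[:,1]))/2; o=R@[x0@R[:,0]+93,yc]; print('bay',o,yaw)
np.savez('row.npz',o=o,yaw=yaw)
E
cat > bin.py <<'E'
from h import *
import sys
# bin contour in top view; outline edges: front bottom & right bottom at z=0
def binpose(c,guess,gyaw):
    S=sat(c); bay=np.load('row.npz'); g=np.array(guess,float)
    for it in range(3):
        X=np.array([np.cos(gyaw),np.sin(gyaw)]);Y=np.array([-X[1],X[0]])
        def edge(base,along,out,ts,lo,hi,th):
            P=[]
            for t in ts:
                k=np.arange(lo,hi,.5); W=base+along*t+out*k[:,None]
                uv=proj(c,np.c_[W,0*k])*4+1.5
                p=cv2.remap(S.astype(np.float32),uv[:,:1].astype(np.float32),uv[:,1:].astype(np.float32),1).ravel()
                P.append(base+along*t+out*(lo+.5*cross(p,th,True)))
            return fit(np.array(P))
        f=edge(g-93*X,Y,-X,np.arange(-36,37,4),-15,15,75)
        r=edge(g-52*Y,X,-Y,np.arange(-75,76,5),-15,15,75)
        df=f[1]*np.sign(f[1]@Y); dr=r[1]*np.sign(r[1]@X)
        yr=np.arctan2(dr[1],dr[0]); yf=np.arctan2(-df[0],df[1]); gyaw=yr
        X=np.array([np.cos(gyaw),np.sin(gyaw)]);Y=np.array([-X[1],X[0]])
        g=X*(f[0]@X+93)+Y*(r[0]@Y+52)
    yaw=bay['yaw'];R=np.array([[np.cos(yaw),-np.sin(yaw)],[np.sin(yaw),np.cos(yaw)]])
    print('bin',g.round(1),'yaw side %.3f front %.3f'%(yr,yf),'n',f[3],r[3],'res',f[2],r[2],'| in bay',((g-bay['o'])@R).round(1),'dyaw %.3f'%(gyaw-yaw))
    return g,gyaw
if __name__=='__main__':
    snap('top') if sys.argv[1]=='1' else 0
    binpose(cam('top'),(float(sys.argv[2]),float(sys.argv[3])),float(sys.argv[4]))
E
python3 row.py|tail -3; python3 bin.py 0 530 127 0.35
```

```text
front x 661.6988
left y 193.3798499284941 0.0029923500153278427 right y 79.52639785800616 0.043332934295616216
bay [755.60657087 131.33317731] -0.006779985
bin [531.7 135.7] yaw side 0.347 front 0.362 n 11 26 res 0.16979781279428877 0.3174421674608573 | in bay [-223.9    2.8] dyaw 0.354
```

```bash
cat > outer.py <<'E'
from h import *
b=cam('top');S=sat(b);ox,oy=520,400
r=np.load('row.npz');yaw=float(r['yaw']);R=np.array([[np.cos(yaw),-np.sin(yaw)],[np.sin(yaw),np.cos(yaw)]])
fx=(r['o']@R)[0]-93
for th in (60,75,90):
    out=[]
    for side in (0,1):
        P=[]
        for v in range(110,240,4):
            if side: g=cross(S[oy+v,ox+640:ox+740],th,True); P.append((ox+640+g,oy+v))
            else: g=cross(S[oy+v,ox+60:ox+160][::-1],th,True); P.append((ox+159-g,oy+v))
        P=np.array(P);z=np.full(len(P),61.)
        for _ in range(3):
            W=np.array([ray(b,up(q),zz)[0,:2] for q,zz in zip(P,z)])@R; z=46+30*np.clip((W[:,0]-fx)/186,0,1)
        out.append(np.nanmedian(W[:,1])); sl=np.polyfit(*W[~np.isnan(W[:,1])].T,1)[0]; print(th,side,out[-1],'slope',sl)
    print('width',out[0]-out[1],'bay yc',sum(out)/2+106.5,'cf',(r['o']@R)[1])
E
python3 outer.py
```

```text
60 0 294.9201186909933 slope -0.0087450672927069
60 1 -240.490911777959 slope -0.017474359995540232
width 535.4110304689523 bay yc 133.71460345651715 cf 136.45312074154802
75 0 296.46540685213597 slope -0.014759139207536602
75 1 -241.93663275492392 slope -0.016395003483906125
width 538.4020396070599 bay yc 133.764387048606 cf 136.45312074154802
90 0 297.9563767316639 slope -0.019277344901546152
90 1 -243.3500949554609 slope -0.014747369834920188
width 541.3064716871248 bay yc 133.8031408881015 cf 136.45312074154802
```

Request:
{"op": "drive_tool", "data": {"rows": [{"dx": 31,"dy": -34},{"dx": 62,"dy": -68},{"dx": 93,"dy": -103},{"dx": 124,"dy": -137},{"dx": 155,"dy": -171},{"dx": 187,"dy": -205},{"dx": 218,"dy": -240},{"dx": 249,"dy": -274},{"dx": 280,"dy": -308},{"dx": 311,"dy": -342}], "jaw": 0}}

```text
invalid input at $.rows[0]: expected keys dx, dy, dz, wx, wy, wz
```

Request:
{"op": "drive_tool", "data": {"rows": [{"dx": 31,"dy": -34},{"dx": 62,"dy": -68},{"dx": 93,"dy": -103},{"dx": 124,"dy": -137},{"dx": 155,"dy": -171},{"dx": 187,"dy": -205},{"dx": 218,"dy": -240},{"dx": 249,"dy": -274},{"dx": 280,"dy": -308},{"dx": 311,"dy": -342}]}}

```text
invalid input at $.rows[0]: expected keys dx, dy, dz, wx, wy, wz
```

Request:
{"op": "drive_tool", "data": {"rows": [{"dx": 31,"dy": -34,"dz": 0,"wx": 0,"wy": 0,"wz": 0},{"dx": 62,"dy": -68,"dz": 0,"wx": 0,"wy": 0,"wz": 0},{"dx": 93,"dy": -103,"dz": 0,"wx": 0,"wy": 0,"wz": 0},{"dx": 124,"dy": -137,"dz": 0,"wx": 0,"wy": 0,"wz": 0},{"dx": 155,"dy": -171,"dz": 0,"wx": 0,"wy": 0,"wz": 0},{"dx": 187,"dy": -205,"dz": 0,"wx": 0,"wy": 0,"wz": 0},{"dx": 218,"dy": -240,"dz": 0,"wx": 0,"wy": 0,"wz": 0},{"dx": 249,"dy": -274,"dz": 0,"wx": 0,"wy": 0,"wz": 0},{"dx": 280,"dy": -308,"dz": 0,"wx": 0,"wy": 0,"wz": 0},{"dx": 311,"dy": -342,"dz": 0,"wx": 0,"wy": 0,"wz": 0}], "jaw": 0}}

```text
clock: 1.1
position: [394.1, -187.9, 230.5]
orientation: [-3.097, -0.516, 0.0]
contact_force: [0.3, 0.1, -0.1]
grip_width: 0.1
```

Request:
{"op": "drive_tool", "data": {"rows": [{"dx": 31,"dy": -34,"dz": 0,"wx": 0,"wy": 0,"wz": 0},{"dx": 62,"dy": -68,"dz": 0,"wx": 0,"wy": 0,"wz": 0},{"dx": 93,"dy": -103,"dz": 0,"wx": 0,"wy": 0,"wz": 0},{"dx": 124,"dy": -137,"dz": 0,"wx": 0,"wy": 0,"wz": 0},{"dx": 155,"dy": -171,"dz": 0,"wx": 0,"wy": 0,"wz": 0},{"dx": 187,"dy": -205,"dz": 0,"wx": 0,"wy": 0,"wz": 0},{"dx": 218,"dy": -240,"dz": 0,"wx": 0,"wy": 0,"wz": 0},{"dx": 249,"dy": -274,"dz": 0,"wx": 0,"wy": 0,"wz": 0},{"dx": 280,"dy": -308,"dz": 0,"wx": 0,"wy": 0,"wz": 0},{"dx": 311,"dy": -342,"dz": 0,"wx": 0,"wy": 0,"wz": 0}]}}

```text
clock: 2.1
position: [577.5, 238.4, 230.6]
orientation: [-3.097, -0.517, 0.001]
contact_force: [0.3, -0.1, -0.5]
grip_width: -0.1
```

Request:
{"op": "drive_tool", "data": {"rows": [{"dx": 0,"dy": 0,"dz": 45,"wx": 0,"wy": 0,"wz": 0},{"dx": 0,"dy": 0,"dz": 90,"wx": 0,"wy": 0,"wz": 0},{"dx": 0,"dy": 0,"dz": 130,"wx": 0,"wy": 0,"wz": 0},{"dx": 0,"dy": 0,"dz": 165,"wx": 0,"wy": 0,"wz": 0},{"dx": 0,"dy": 0,"dz": 190,"wx": 0,"wy": 0,"wz": 0},{"dx": 0,"dy": 0,"dz": 205,"wx": 0,"wy": 0,"wz": 0},{"dx": 0,"dy": 0,"dz": 210,"wx": 0,"wy": 0,"wz": 0},{"dx": 0,"dy": 0,"dz": 210,"wx": 0,"wy": 0,"wz": 0}]}}

```text
clock: 2.9
position: [577.5, 239.9, 21.0]
orientation: [-3.096, -0.517, 0.0]
contact_force: [-0.9, 2.1, 0.6]
grip_width: -0.2
```

Request:
{"op": "drive_tool", "data": {"rows": [{"dx": 0,"dy": 3,"dz": 0,"wx": 0,"wy": 0,"wz": 0},{"dx": 0,"dy": 6,"dz": 0,"wx": 0,"wy": 0,"wz": 0},{"dx": 0,"dy": 9,"dz": 0,"wx": 0,"wy": 0,"wz": 0},{"dx": 0,"dy": 12,"dz": 0,"wx": 0,"wy": 0,"wz": 0},{"dx": 0,"dy": 15,"dz": 0,"wx": 0,"wy": 0,"wz": 0},{"dx": 0,"dy": 18,"dz": 0,"wx": 0,"wy": 0,"wz": 0},{"dx": 0,"dy": 21,"dz": 0,"wx": 0,"wy": 0,"wz": 0},{"dx": 0,"dy": 24,"dz": 0,"wx": 0,"wy": 0,"wz": 0},{"dx": 0,"dy": 27,"dz": 0,"wx": 0,"wy": 0,"wz": 0},{"dx": 0,"dy": 30,"dz": 0,"wx": 0,"wy": 0,"wz": 0}]}}

```text
clock: 3.9
position: [587.7, 211.5, 21.3]
orientation: [-3.096, -0.517, -0.001]
contact_force: [-0.0, 5.0, 5.2]
grip_width: -0.1
```

```bash
python3 - <<'E'
from h import *
b=snap('top'); cv2.imwrite('pics/4.png',cv2.resize(b['img'][100:250,130:320,::-1],None,fx=4,fy=4,interpolation=cv2.INTER_CUBIC))
r=dict(np.load('row.npz')); r['o']=np.array([756.5,129.8]); r['yaw']=-0.010; np.savez('row.npz',**r)
E
python3 bin.py 0 529 133 0.25
```

```text
bin [531.7 116.1] yaw side 0.123 front 0.133 n 15 25 res 0.07491483058927667 0.18204698238104305 | in bay [-224.6  -16. ] dyaw 0.133
```

View pics/4.png

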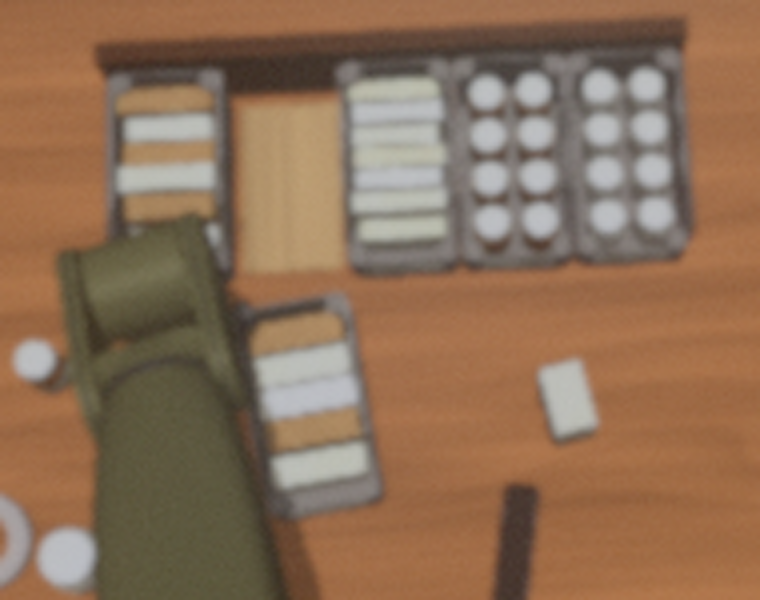

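The bin has turned to yaw 0.13 and sits 16 mm to the right. Next is the opposite side, near the front. I'll back off, lift over and come down on the right.

Request:
{"op": "drive_tool", "data": {"rows": [{"dx": 0,"dy": -8,"dz": 0,"wx": 0,"wy": 0,"wz": 0},{"dx": 0,"dy": -8,"dz": -45,"wx": 0,"wy": 0,"wz": 0},{"dx": 0,"dy": -8,"dz": -90,"wx": 0,"wy": 0,"wz": 0},{"dx": -20,"dy": 10,"dz": -110,"wx": 0,"wy": 0,"wz": 4},{"dx": -50,"dy": 40,"dz": -110,"wx": 0,"wy": 0,"wz": 8},{"dx": -80,"dy": 68,"dz": -110,"wx": 0,"wy": 0,"wz": 12},{"dx": -110,"dy": 95,"dz": -110,"wx": 0,"wy": 0,"wz": 16},{"dx": -140,"dy": 120,"dz": -110,"wx": 0,"wy": 0,"wz": 19},{"dx": -162,"dy": 136,"dz": -110,"wx": 0,"wy": 0,"wz": 19},{"dx": -162,"dy": 136,"dz": -110,"wx": 0,"wy": 0,"wz": 19}]}}

```text
clock: 4.95
position: [475.6, 27.4, 128.8]
orientation: [-3.14, 0.006, 0.007]
contact_force: [-0.4, 1.2, -0.6]
grip_width: 0.1
```

Request:
{"op": "drive_tool", "data": {"rows": [{"dx": 0,"dy": 0,"dz": 40,"wx": 0,"wy": 0,"wz": 0},{"dx": 0,"dy": 0,"dz": 75,"wx": 0,"wy": 0,"wz": 0},{"dx": 0,"dy": 0,"dz": 98,"wx": 0,"wy": 0,"wz": 0},{"dx": 0,"dy": 0,"dz": 108,"wx": 0,"wy": 0,"wz": 0},{"dx": 0,"dy": 0,"dz": 110,"wx": 0,"wy": 0,"wz": 0}]}}

```text
clock: 5.45
position: [473.6, 27.9, 16.9]
orientation: [-3.14, 0.005, 0.014]
contact_force: [0.1, -0.4, 0.2]
grip_width: 0.1
```

Request:
{"op": "drive_tool", "data": {"rows": [{"dx": 0,"dy": -3,"dz": 0,"wx": 0,"wy": 0,"wz": 0},{"dx": 0,"dy": -6,"dz": 0,"wx": 0,"wy": 0,"wz": 0},{"dx": 0,"dy": -9,"dz": 0,"wx": 0,"wy": 0,"wz": 0},{"dx": 0,"dy": -12,"dz": 0,"wx": 0,"wy": 0,"wz": 0},{"dx": 0,"dy": -15,"dz": 0,"wx": 0,"wy": 0,"wz": 0},{"dx": 0,"dy": -18,"dz": 0,"wx": 0,"wy": 0,"wz": 0}]}}

```text
clock: 6.05
position: [474.0, 45.9, 17.5]
orientation: [-3.141, 0.005, 0.013]
contact_force: [-1.3, -3.3, 1.9]
grip_width: -0.1
```

```bash
python3 - <<'E'
from h import *
b=snap('top'); cv2.imwrite('pics/5.png',cv2.resize(b['img'][100:250,130:320,::-1],None,fx=4,fy=4,interpolation=cv2.INTER_CUBIC))
E
python3 bin.py 0 532 120 0.08
```

```text
bin [526.4 111. ] yaw side 0.223 front 0.123 n 5 5 res 0.33463711442261207 0.4109201939014805 | in bay [-229.9  -21.1] dyaw 0.233
```

View pics/5.png

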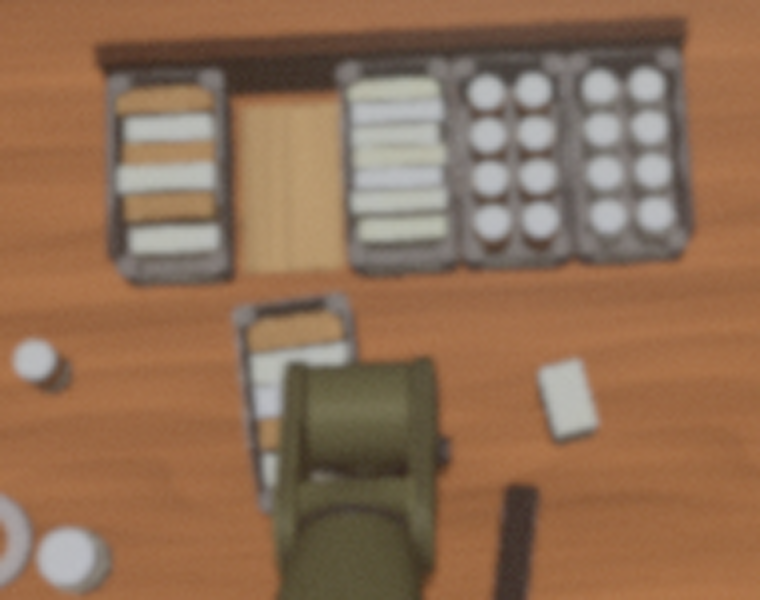

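Request:
{"op": "drive_tool", "data": {"rows": [{"dx": 0,"dy": -3,"dz": 0,"wx": 0,"wy": 0,"wz": 0},{"dx": 0,"dy": -6,"dz": 0,"wx": 0,"wy": 0,"wz": 0},{"dx": 0,"dy": -9,"dz": 0,"wx": 0,"wy": 0,"wz": 0},{"dx": 0,"dy": -11,"dz": 0,"wx": 0,"wy": 0,"wz": 0},{"dx": 0,"dy": -11,"dz": 0,"wx": 0,"wy": 0,"wz": 0},{"dx": 0,"dy": 20,"dz": 0,"wx": 0,"wy": 0,"wz": 0},{"dx": 0,"dy": 60,"dz": 0,"wx": 0,"wy": 0,"wz": 0},{"dx": 0,"dy": 90,"dz": 0,"wx": 0,"wy": 0,"wz": 0},{"dx": 0,"dy": 90,"dz": 0,"wx": 0,"wy": 0,"wz": 0}]}}

```text
clock: 7.0
position: [474.3, -45.9, 17.5]
orientation: [-3.14, 0.012, 0.01]
contact_force: [0.6, 0.2, 0.8]
grip_width: -0.1
```

```bash
python3 bin.py 1 532 125 0.03
```

```text
bin [536.7 128.1] yaw side 0.016 front 0.013 n 16 28 res 0.24487649853692867 0.17712864533047865 | in bay [-219.7   -3.9] dyaw 0.026
```

Side pushes worked: the bin is now about 3 mm off and 0.02 rad askew. Next the hand goes in front with the fingers part open, for a two-point push.

Request:
{"op": "drive_tool", "data": {"rows": [{"dx": 0,"dy": 0,"dz": -45,"wx": 0,"wy": 0,"wz": 0},{"dx": 0,"dy": 0,"dz": -90,"wx": 0,"wy": 0,"wz": 0},{"dx": -20,"dy": -20,"dz": -105,"wx": 0,"wy": 0,"wz": 0},{"dx": -40,"dy": -60,"dz": -105,"wx": 0,"wy": 0,"wz": 0},{"dx": -55,"dy": -100,"dz": -105,"wx": 0,"wy": 0,"wz": 0},{"dx": -69,"dy": -140,"dz": -105,"wx": 0,"wy": 0,"wz": 0},{"dx": -72,"dy": -173,"dz": -90,"wx": 0,"wy": 0,"wz": 0},{"dx": -72,"dy": -173,"dz": -50,"wx": 0,"wy": 0,"wz": 0},{"dx": -72,"dy": -173,"dz": -10,"wx": 0,"wy": 0,"wz": 0},{"dx": -72,"dy": -173,"dz": 2,"wx": 0,"wy": 0,"wz": 0}], "jaw": 44}}

```text
clock: 8.05
position: [399.2, 129.5, 12.2]
orientation: [-3.14, 0.007, 0.023]
contact_force: [-0.7, -0.5, -0.1]
grip_width: 44.2
```

Request:
{"op": "drive_tool", "data": {"rows": [{"dx": 5,"dy": 0,"dz": 0,"wx": 0,"wy": 0,"wz": 0},{"dx": 10,"dy": 0,"dz": 0,"wx": 0,"wy": 0,"wz": 0},{"dx": 15,"dy": 0,"dz": 0,"wx": 0,"wy": 0,"wz": 0},{"dx": 20,"dy": 0,"dz": 0,"wx": 0,"wy": 0,"wz": 0},{"dx": 25,"dy": 0,"dz": 0,"wx": 0,"wy": 0,"wz": 0},{"dx": 30,"dy": 0,"dz": 0,"wx": 0,"wy": 0,"wz": 0},{"dx": 35,"dy": 0,"dz": 0,"wx": 0,"wy": 0,"wz": 0},{"dx": 40,"dy": 0,"dz": 0,"wx": 0,"wy": 0,"wz": 0},{"dx": 45,"dy": 0,"dz": 0,"wx": 0,"wy": 0,"wz": 0},{"dx": 50,"dy": 0,"dz": 0,"wx": 0,"wy": 0,"wz": 0}]}}

```text
clock: 9.05
position: [448.4, 129.2, 11.2]
orientation: [-3.14, 0.008, 0.028]
contact_force: [-5.3, 0.3, 3.9]
grip_width: 43.7
```

```bash
python3 - <<'E'
from h import *
b=snap('top'); cv2.imwrite('pics/6.png',cv2.resize(b['img'][100:250,150:270,::-1],None,fx=5,fy=4,interpolation=cv2.INTER_CUBIC)[:600])
a=snap('scene'); cv2.imwrite('pics/7.png',cv2.resize(a['img'][130:280,200:450,::-1],None,fx=3.2,fy=3.2,interpolation=cv2.INTER_CUBIC))
E
python3 bin.py 0 556 128 0.0
```

```text
bin [559.7 126.4] yaw side -0.010 front -1.345 n 2 29 res 0.00011290520130441219 0.36509460173491143 | in bay [-196.7   -5.4] dyaw 0.000
```

View pics/6.png

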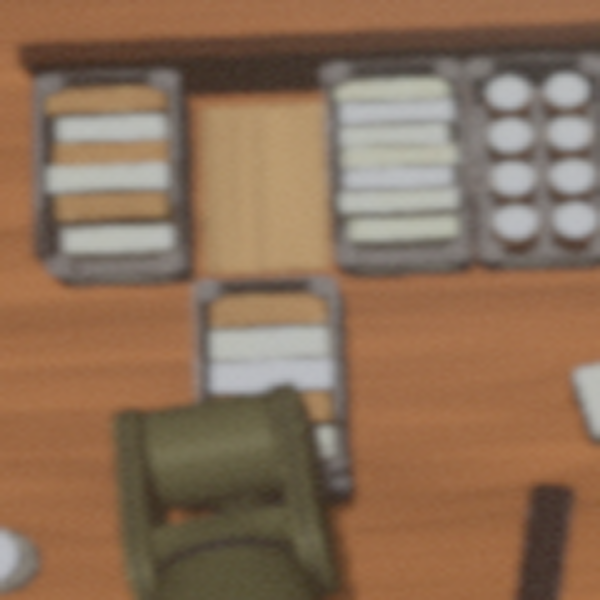

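View pics/7.png

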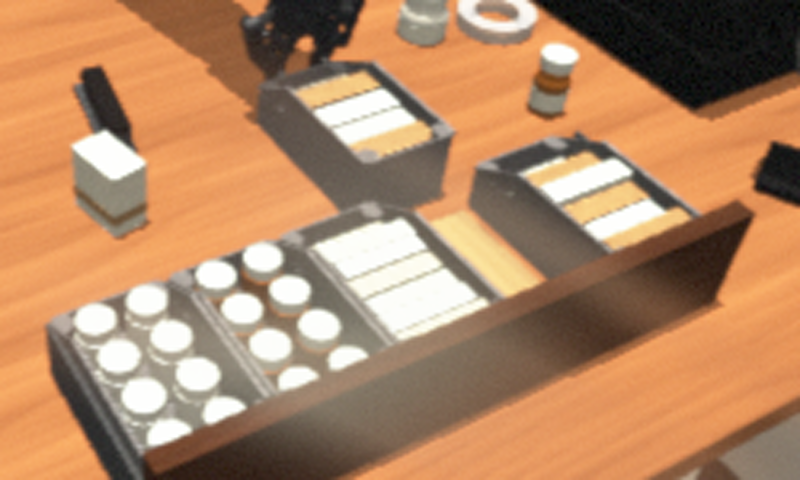

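Run:
```python
from h import *
a=cam('scene'); f=lambda p:(np.array(p,float)+.5)/3.2-.5+[200,130]
for n,p,z in [('nbr right face bottom',(475,206),0),('same rear',(545,272),0),('bin rear-left bottom',(442,203),0),('bin rear-right bottom~',(338,205),0),('bin rear-left top',(453,135),76),('bin rear-right top',(348,168),76),('nbr left-front top',(473,172),46),('cartons nbr front-left top',(383,208),46)]:
    print(n,ray(a,f(p),z)[0,:2].round(0))
b=cam('top'); g=lambda p:((np.array(p,float)+.5)/[5,4]-.5)+[150,100]
for n,p,z in [('bin rl top',(195,290),76),('bin rr top',(343,282),76),('nbr rim front R',(190,255),50),('nbr rim rear R',(184,80),76),('cartons front L',(335,255),50),('cartons rear L',(322,72),76)]:
    print(n,ray(b,g(p),z)[0,:2].round(0))
```

```text
nbr right face bottom [672. 192.]
same rear [771. 190.]
bin rear-left bottom [654. 167.]
bin rear-right bottom~ [611.  76.]
bin rear-left top [647. 169.]
bin rear-right top [642.  56.]
nbr left-front top [671. 180.]
cartons nbr front-left top [674.  76.]
bin rl top [635. 173.]
bin rr top [636.  66.]
nbr rim front R [675. 180.]
nbr rim rear R [836. 176.]
cartons front L [669.  73.]
cartons rear L [838.  74.]
```

Rim-to-rim comparison in the top view puts the bin 7 mm too far right, and the scene view agrees. It needs a sideways nudge at mid-length before entry.

Request:
{"op": "drive_tool", "data": {"rows": [{"dx": -20,"dy": 0,"dz": -5,"wx": 0,"wy": 0,"wz": 0},{"dx": -20,"dy": 0,"dz": -45,"wx": 0,"wy": 0,"wz": 0},{"dx": -20,"dy": 10,"dz": -90,"wx": 0,"wy": 0,"wz": 0},{"dx": 5,"dy": 40,"dz": -115,"wx": 0,"wy": 0,"wz": 0},{"dx": 40,"dy": 70,"dz": -115,"wx": 0,"wy": 0,"wz": 0},{"dx": 80,"dy": 90,"dz": -115,"wx": 0,"wy": 0,"wz": 0},{"dx": 112,"dy": 99,"dz": -105,"wx": 0,"wy": 0,"wz": 0},{"dx": 112,"dy": 99,"dz": -60,"wx": 0,"wy": 0,"wz": 0},{"dx": 112,"dy": 99,"dz": -20,"wx": 0,"wy": 0,"wz": 0},{"dx": 112,"dy": 99,"dz": -8,"wx": 0,"wy": 0,"wz": 0}], "jaw": 0}}

```text
clock: 10.15
position: [558.3, 28.5, 13.6]
orientation: [3.141, -0.007, -0.035]
contact_force: [-8.9, -11.9, 8.6]
grip_width: -0.4
```

Request:
{"op": "drive_tool", "data": {"rows": [{"dx": 0,"dy": -5,"dz": 0,"wx": 0,"wy": 0,"wz": 0},{"dx": 0,"dy": -10,"dz": 0,"wx": 0,"wy": 0,"wz": 0},{"dx": 0,"dy": -15,"dz": 0,"wx": 0,"wy": 0,"wz": 0},{"dx": 0,"dy": -20,"dz": 0,"wx": 0,"wy": 0,"wz": 0},{"dx": 0,"dy": -23,"dz": 0,"wx": 0,"wy": 0,"wz": 0},{"dx": 0,"dy": -25,"dz": 0,"wx": 0,"wy": 0,"wz": 0}]}}

```text
clock: 10.75
position: [559.2, 53.6, 14.6]
orientation: [3.14, -0.006, -0.032]
contact_force: [0.6, -4.7, 4.7]
grip_width: -0.0
```

Request:
{"op": "drive_tool", "data": {"rows": [{"dx": 0,"dy": -3,"dz": 0,"wx": 0,"wy": 0,"wz": 0},{"dx": 0,"dy": -6,"dz": 0,"wx": 0,"wy": 0,"wz": 0},{"dx": 0,"dy": -9,"dz": 0,"wx": 0,"wy": 0,"wz": 0},{"dx": 0,"dy": -9,"dz": 0,"wx": 0,"wy": 0,"wz": 0},{"dx": 0,"dy": 10,"dz": 0,"wx": 0,"wy": 0,"wz": 0},{"dx": -20,"dy": 45,"dz": 0,"wx": 0,"wy": 0,"wz": 0},{"dx": -45,"dy": 80,"dz": -20,"wx": 0,"wy": 0,"wz": 0},{"dx": -70,"dy": 90,"dz": -60,"wx": 0,"wy": 0,"wz": 0},{"dx": -90,"dy": 90,"dz": -105,"wx": 0,"wy": 0,"wz": 0},{"dx": -90,"dy": 90,"dz": -105,"wx": 0,"wy": 0,"wz": 0}]}}

```text
clock: 11.75
position: [473.1, -36.1, 127.7]
orientation: [3.14, -0.008, -0.015]
contact_force: [1.3, 0.3, 0.7]
grip_width: 0.1
```

```bash
python3 - <<'E'
from h import *
r=dict(np.load('row.npz')); r['o']=np.array([756.5,133.3]); r['yaw']=-0.008; np.savez('row.npz',**r)
b=snap('top'); cv2.imwrite('pics/8.png',cv2.resize(b['img'][100:250,150:270,::-1],None,fx=5,fy=4,interpolation=cv2.INTER_CUBIC)[:600])
E
python3 bin.py 0 560 133 0.0
```

```text
Traceback (most recent call last):
  File "bin.py", line 27, in <module>
    binpose(cam('top'),(float(sys.argv[2]),float(sys.argv[3])),float(sys.argv[4]))
    ~~~~~~~^^^^^^^^^^^^^^^^^^^^^^^^^^^^^^^^^^^^^^^^^^^^^^^^^^^^^^^^^^^^^^^^^^^^^^^
  File "bin.py", line 17, in binpose
    r=edge(g-52*Y,X,-Y,np.arange(-75,76,5),-15,15,75)
  File "bin.py", line 15, in edge
    return fit(np.array(P))
  File "h.py", line 30, in fit
    vx,vy,x,y=cv2.fitLine(P.astype(np.float32),cv2.DIST_HUBER,0,.01,.01).ravel()
              ~~~~~~~~~~~^^^^^^^^^^^^^^^^^^^^^^^^^^^^^^^^^^^^^^^^^^^^^^^
cv2.error: OpenCV(4.12.0) /io/opencv/modules/imgproc/src/linefit.cpp:50: error: (-215:Assertion failed) count > 0 in function 'fitLine2D_wods'
```

View pics/8.png

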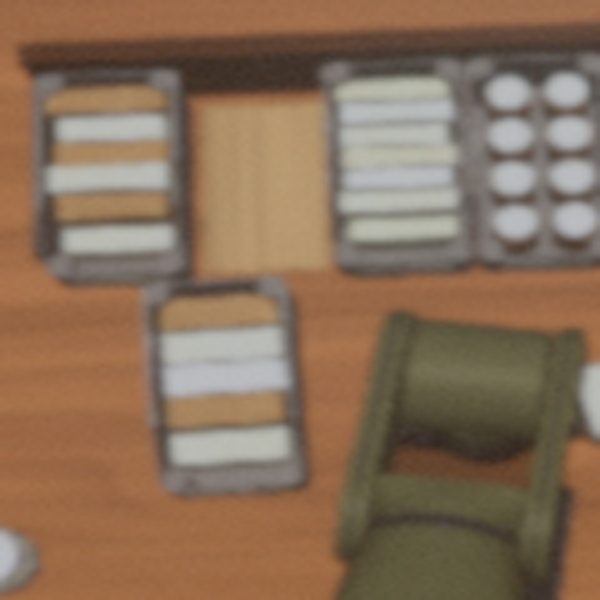

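The hand's body, or a knuckle above the low fingertips, caught the high rim. The bin went about 35 mm left: its rear corners are now at (148,290) and (290,282) and its front at (165–305,480). I'll measure and push it back with the fingertips held higher.

```bash
python3 bin.py 0 562 161 0.05; python3 -c "
from h import *
o=ctrl.get_obs();print(o['contact_force'])"
```

```text
bin [553.  161.2] yaw side 0.024 front 0.009 n 16 19 res 0.20964060337445956 0.15377057679296766 | in bay [-203.7   26.3] dyaw 0.032
[-0.38060616  0.75459805  0.10852273]
```

Request:
{"op": "drive_tool", "data": {"rows": [{"dx": 12,"dy": -40,"dz": 0,"wx": 0,"wy": 0,"wz": 0},{"dx": 24,"dy": -80,"dz": 0,"wx": 0,"wy": 0,"wz": 0},{"dx": 36,"dy": -120,"dz": 0,"wx": 0,"wy": 0,"wz": 0},{"dx": 48,"dy": -160,"dz": 0,"wx": 0,"wy": 0,"wz": 0},{"dx": 60,"dy": -200,"dz": 0,"wx": 0,"wy": 0,"wz": 0},{"dx": 72,"dy": -240,"dz": 0,"wx": 0,"wy": 0,"wz": 0},{"dx": 84,"dy": -275,"dz": 0,"wx": 0,"wy": 0,"wz": 0},{"dx": 88,"dy": -286,"dz": 40,"wx": 0,"wy": 0,"wz": 0},{"dx": 88,"dy": -286,"dz": 75,"wx": 0,"wy": 0,"wz": 0},{"dx": 88,"dy": -286,"dz": 85,"wx": 0,"wy": 0,"wz": 0}]}}

```text
clock: 12.8
position: [555.5, 249.5, 31.2]
orientation: [3.137, -0.005, -0.039]
contact_force: [-0.9, -0.3, -0.4]
grip_width: -0.1
```

Request:
{"op": "drive_tool", "data": {"rows": [{"dx": 0,"dy": 4,"dz": 0,"wx": 0,"wy": 0,"wz": 0},{"dx": 0,"dy": 8,"dz": 0,"wx": 0,"wy": 0,"wz": 0},{"dx": 0,"dy": 12,"dz": 0,"wx": 0,"wy": 0,"wz": 0},{"dx": 0,"dy": 16,"dz": 0,"wx": 0,"wy": 0,"wz": 0},{"dx": 0,"dy": 19,"dz": 0,"wx": 0,"wy": 0,"wz": 0},{"dx": 0,"dy": 19,"dz": 0,"wx": 0,"wy": 0,"wz": 0}]}}

```text
clock: 13.4
position: [556.8, 230.7, 33.2]
orientation: [3.139, -0.006, -0.034]
contact_force: [0.3, 1.0, 3.7]
grip_width: -0.1
```

```bash
python3 bin.py 1 555 159 0.02
```

```text
bin [552.4 160.1] yaw side 0.028 front 0.035 n 17 25 res 0.3332055624797017 0.12733505446662483 | in bay [-204.3   25.1] dyaw 0.036
```

Request:
{"op": "drive_tool", "data": {"rows": [{"dx": 4,"dy": -3,"dz": -10,"wx": 0,"wy": 0,"wz": 0},{"dx": 4,"dy": 0,"dz": -10,"wx": 0,"wy": 0,"wz": 0},{"dx": 4,"dy": 3,"dz": -10,"wx": 0,"wy": 0,"wz": 0},{"dx": 4,"dy": 6,"dz": -10,"wx": 0,"wy": 0,"wz": 0},{"dx": 4,"dy": 9,"dz": -10,"wx": 0,"wy": 0,"wz": 0},{"dx": 4,"dy": 12,"dz": -10,"wx": 0,"wy": 0,"wz": 0},{"dx": 4,"dy": 15,"dz": -10,"wx": 0,"wy": 0,"wz": 0},{"dx": 4,"dy": 18,"dz": -10,"wx": 0,"wy": 0,"wz": 0},{"dx": 4,"dy": 20,"dz": -10,"wx": 0,"wy": 0,"wz": 0},{"dx": 4,"dy": 20,"dz": -10,"wx": 0,"wy": 0,"wz": 0}]}}

```text
clock: 14.45
position: [560.9, 210.4, 43.0]
orientation: [3.138, -0.006, -0.035]
contact_force: [0.2, 1.6, -1.4]
grip_width: 0.2
```

```bash
python3 bin.py 1 555 142 0.02
```

```text
bin [552.3 148.4] yaw side 0.010 front 0.017 n 15 23 res 0.25711069789456914 0.134374972841565 | in bay [-204.3   13.5] dyaw 0.018
```

Request:
{"op": "drive_tool", "data": {"rows": [{"dx": 0,"dy": 3,"dz": 0,"wx": 0,"wy": 0,"wz": 0},{"dx": 0,"dy": 6,"dz": 0,"wx": 0,"wy": 0,"wz": 0},{"dx": 0,"dy": 9,"dz": 0,"wx": 0,"wy": 0,"wz": 0},{"dx": 0,"dy": 12,"dz": 0,"wx": 0,"wy": 0,"wz": 0},{"dx": 0,"dy": 13,"dz": 0,"wx": 0,"wy": 0,"wz": 0},{"dx": 0,"dy": 13,"dz": 0,"wx": 0,"wy": 0,"wz": 0}]}}

```text
clock: 15.1
position: [560.8, 197.1, 43.0]
orientation: [3.138, -0.006, -0.035]
contact_force: [-0.5, 1.5, 0.4]
grip_width: -0.1
```

```bash
python3 bin.py 1 553 136 0.0; cp top.npz t9.npz
```

```text
bin [551.7 135. ] yaw side -0.004 front 0.026 n 12 25 res 0.18310185314818928 0.19128609413951886 | in bay [-2.048e+02  1.000e-01] dyaw 0.004
```

Now square and centred. I'll move to the front with the fingers spread.

Request:
{"op": "drive_tool", "data": {"rows": [{"dx": 0,"dy": -20,"dz": 0,"wx": 0,"wy": 0,"wz": 0},{"dx": 0,"dy": -20,"dz": -45,"wx": 0,"wy": 0,"wz": 0},{"dx": 0,"dy": -20,"dz": -85,"wx": 0,"wy": 0,"wz": 0},{"dx": -40,"dy": 0,"dz": -85,"wx": 0,"wy": 0.6,"wz": 0},{"dx": -80,"dy": 25,"dz": -85,"wx": 0,"wy": 1.2,"wz": 0},{"dx": -115,"dy": 50,"dz": -85,"wx": 0,"wy": 1.2,"wz": 0},{"dx": -145,"dy": 61,"dz": -80,"wx": 0,"wy": 1.2,"wz": 0},{"dx": -145,"dy": 61,"dz": -40,"wx": 0,"wy": 1.2,"wz": 0},{"dx": -145,"dy": 61,"dz": 5,"wx": 0,"wy": 1.2,"wz": 0},{"dx": -145,"dy": 61,"dz": 28,"wx": 0,"wy": 1.2,"wz": 0}], "jaw": 44}}

```text
clock: 16.15
position: [412.5, 135.5, 15.8]
orientation: [3.136, -0.006, -0.007]
contact_force: [0.3, -0.4, -0.9]
grip_width: 43.9
```

```bash
python3 bin.py 1 552 136 0.0
python3 - <<'E'
from h import *
b=cam('top'); cv2.imwrite('pics/9.png',cv2.resize(b['img'][110:230,150:270,::-1],None,fx=5,fy=5,interpolation=cv2.INTER_CUBIC))
o=ctrl.get_obs();print(o['position'],o['orientation'],o['grip_width'])
E
```

```text
bin [552.1 134.9] yaw side -0.006 front -0.001 n 6 24 res 0.1581695401858742 0.12234721710332139 | in bay [-204.5   -0. ] dyaw 0.002
[410.21361399 135.07673533  12.80953291] [ 3.13478504 -0.00584202 -0.01630664] 43.58683005270715
```

View pics/9.png

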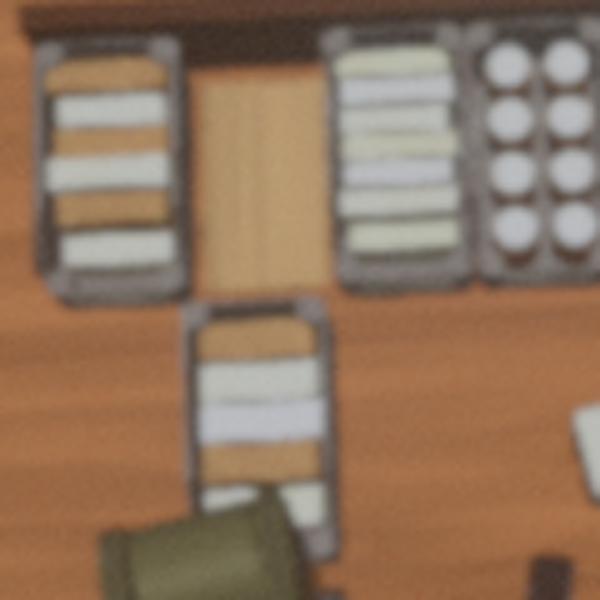

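Rim corners now line up with the gap: the bin's rear rim spans columns 185–328, and about 190–332 after the height correction, against a gap of 190–335. Pushing in.

Request:
{"op": "drive_tool", "data": {"rows": [{"dx": 12,"dy": 0,"dz": 0,"wx": 0,"wy": 0,"wz": 0},{"dx": 24,"dy": 0,"dz": 0,"wx": 0,"wy": 0,"wz": 0},{"dx": 32,"dy": 0,"dz": 0,"wx": 0,"wy": 0,"wz": 0},{"dx": 39,"dy": 0,"dz": 0,"wx": 0,"wy": 0,"wz": 0},{"dx": 46,"dy": 0,"dz": 0,"wx": 0,"wy": 0,"wz": 0},{"dx": 53,"dy": 0,"dz": 0,"wx": 0,"wy": 0,"wz": 0},{"dx": 60,"dy": 0.5,"dz": 0,"wx": 0,"wy": 0,"wz": 0},{"dx": 67,"dy": 0.5,"dz": 0,"wx": 0,"wy": 0,"wz": 0},{"dx": 74,"dy": 0.5,"dz": 0,"wx": 0,"wy": 0,"wz": 0},{"dx": 80,"dy": 0.5,"dz": 0,"wx": 0,"wy": 0,"wz": 0}]}}

```text
clock: 17.2
position: [490.2, 134.3, 12.3]
orientation: [3.135, -0.006, -0.019]
contact_force: [-4.4, 0.3, 3.3]
grip_width: 44.1
```

Request:
{"op": "drive_tool", "data": {"rows": [{"dx": 5,"dy": 0,"dz": 0,"wx": 0,"wy": 0,"wz": 0},{"dx": 10,"dy": 0,"dz": 0,"wx": 0,"wy": 0,"wz": 0},{"dx": 15,"dy": 0,"dz": 0,"wx": 0,"wy": 0,"wz": 0},{"dx": 20,"dy": 0,"dz": 0,"wx": 0,"wy": 0,"wz": 0}]}}

```text
clock: 17.6
position: [510.3, 134.3, 12.3]
orientation: [3.134, -0.006, -0.02]
contact_force: [-5.3, -0.8, 5.8]
grip_width: 44.0
```

```bash
python3 bin.py 1 617 135 0.0
python3 - <<'E'
from h import *
b=cam('top'); cv2.imwrite('pics/10.png',cv2.resize(b['img'][110:230,150:270,::-1],None,fx=5,fy=5,interpolation=cv2.INTER_CUBIC))
E
```

```text
bin [614.2 133.3] yaw side -0.011 front -0.230 n 2 20 res 9.775650266718056e-05 0.18017675717191695 | in bay [-142.3   -1.1] dyaw -0.003
```

View pics/10.png

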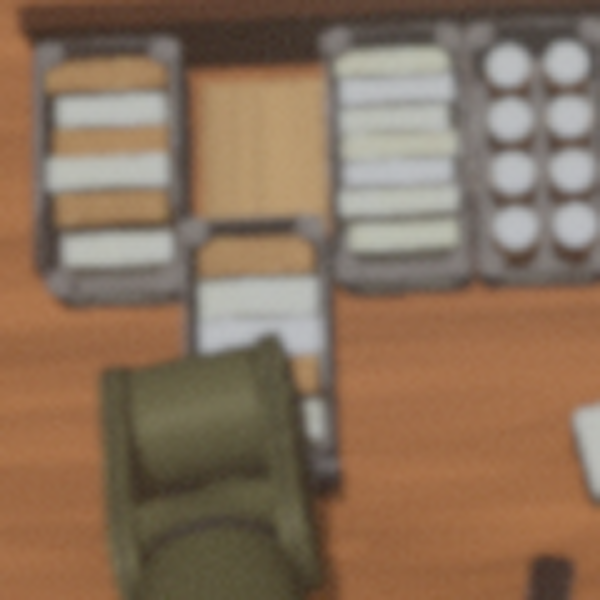

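The rear end is in the gap cleanly and the force is still about 5 N, so I'll keep pushing.

Request:
{"op": "drive_tool", "data": {"rows": [{"dx": 7,"dy": 0,"dz": 0,"wx": 0,"wy": 0,"wz": 0},{"dx": 14,"dy": 0,"dz": 0,"wx": 0,"wy": 0,"wz": 0},{"dx": 21,"dy": 0,"dz": 0,"wx": 0,"wy": 0,"wz": 0},{"dx": 28,"dy": 0,"dz": 0,"wx": 0,"wy": 0,"wz": 0},{"dx": 35,"dy": 0,"dz": 0,"wx": 0,"wy": 0,"wz": 0},{"dx": 42,"dy": 0,"dz": 0,"wx": 0,"wy": 0,"wz": 0},{"dx": 49,"dy": 0,"dz": 0,"wx": 0,"wy": 0,"wz": 0},{"dx": 56,"dy": 0,"dz": 0,"wx": 0,"wy": 0,"wz": 0},{"dx": 63,"dy": 0,"dz": 0,"wx": 0,"wy": 0,"wz": 0},{"dx": 70,"dy": 0,"dz": 0,"wx": 0,"wy": 0,"wz": 0}]}}

```text
clock: 18.65
position: [582.0, 134.0, 12.0]
orientation: [3.135, -0.006, -0.017]
contact_force: [-4.2, 0.5, 4.3]
grip_width: 43.7
```

Request:
{"op": "drive_tool", "data": {"rows": [{"dx": 7,"dy": 0,"dz": 0,"wx": 0,"wy": 0,"wz": 0},{"dx": 14,"dy": 0,"dz": 0,"wx": 0,"wy": 0,"wz": 0},{"dx": 21,"dy": 0,"dz": 0,"wx": 0,"wy": 0,"wz": 0},{"dx": 28,"dy": 0,"dz": 0,"wx": 0,"wy": 0,"wz": 0},{"dx": 35,"dy": 0,"dz": 0,"wx": 0,"wy": 0,"wz": 0},{"dx": 42,"dy": 0,"dz": 0,"wx": 0,"wy": 0,"wz": 0},{"dx": 48,"dy": 0,"dz": 0,"wx": 0,"wy": 0,"wz": 0},{"dx": 52,"dy": 0,"dz": 0,"wx": 0,"wy": 0,"wz": 0}]}}

```text
clock: 19.45
position: [634.7, 133.8, 11.6]
orientation: [3.135, -0.006, -0.016]
contact_force: [-5.2, 0.3, 4.2]
grip_width: 44.1
```

Now short steps until the rail resists.

Request:
{"op": "drive_tool", "data": {"rows": [{"dx": 3,"dy": 0,"dz": 0,"wx": 0,"wy": 0,"wz": 0},{"dx": 6,"dy": 0,"dz": 0,"wx": 0,"wy": 0,"wz": 0},{"dx": 9,"dy": 0,"dz": 0,"wx": 0,"wy": 0,"wz": 0},{"dx": 11,"dy": 0,"dz": 0,"wx": 0,"wy": 0,"wz": 0},{"dx": 12,"dy": 0,"dz": 0,"wx": 0,"wy": 0,"wz": 0}]}}

```text
clock: 19.95
position: [646.8, 133.8, 11.5]
orientation: [3.135, -0.006, -0.017]
contact_force: [-5.1, 0.7, 3.9]
grip_width: 44.2
```

Request:
{"op": "drive_tool", "data": {"rows": [{"dx": 1,"dy": 0,"dz": 0,"wx": 0,"wy": 0,"wz": 0},{"dx": 2,"dy": 0,"dz": 0,"wx": 0,"wy": 0,"wz": 0}]}}

```text
clock: 20.15
position: [648.7, 133.8, 11.5]
orientation: [3.135, -0.006, -0.017]
contact_force: [-5.1, -0.6, 4.1]
grip_width: 44.1
```

Request:
{"op": "drive_tool", "data": {"rows": [{"dx": 1,"dy": 0,"dz": 0,"wx": 0,"wy": 0,"wz": 0},{"dx": 2,"dy": 0,"dz": 0,"wx": 0,"wy": 0,"wz": 0}]}}

```text
clock: 20.35
position: [650.6, 133.8, 11.5]
orientation: [3.135, -0.006, -0.018]
contact_force: [-5.4, -0.4, 4.1]
grip_width: 44.0
```

Request:
{"op": "drive_tool", "data": {"rows": [{"dx": 1,"dy": 0,"dz": 0,"wx": 0,"wy": 0,"wz": 0},{"dx": 2,"dy": 0,"dz": 0,"wx": 0,"wy": 0,"wz": 0}]}}

```text
clock: 20.55
position: [651.8, 133.8, 11.5]
orientation: [3.134, -0.006, -0.021]
contact_force: [-10.2, -1.3, 8.4]
grip_width: 44.4
```

Request:
{"op": "drive_tool", "data": {"rows": [{"dx": 1,"dy": 0,"dz": 0,"wx": 0,"wy": 0,"wz": 0},{"dx": 2,"dy": 0,"dz": 0,"wx": 0,"wy": 0,"wz": 0}]}}

```text
clock: 20.75
position: [651.7, 133.8, 11.5]
orientation: [3.134, -0.006, -0.031]
contact_force: [-14.9, -0.6, 12.0]
grip_width: 44.1
```

Request:
{"op": "drive_tool", "data": {"rows": [{"dx": 1,"dy": 0,"dz": 0,"wx": 0,"wy": 0,"wz": 0},{"dx": 2,"dy": 0,"dz": 0,"wx": 0,"wy": 0,"wz": 0}]}}

```text
clock: 20.95
position: [651.5, 133.8, 11.5]
orientation: [3.133, -0.006, -0.04]
contact_force: [-15.4, -0.2, 11.4]
grip_width: 44.1
```

The force rose to 15 N with no further motion at x = 652, so the bin is home. I'll back off and check.

Request:
{"op": "drive_tool", "data": {"rows": [{"dx": -10,"dy": 0,"dz": 0,"wx": 0,"wy": 0,"wz": 0},{"dx": -40,"dy": 0,"dz": 0,"wx": 0,"wy": 0,"wz": 0},{"dx": -80,"dy": 0,"dz": -10,"wx": 0,"wy": 0,"wz": 0},{"dx": -110,"dy": 0,"dz": -45,"wx": 0,"wy": 0,"wz": 0},{"dx": -140,"dy": 0,"dz": -80,"wx": 0,"wy": 0,"wz": 0},{"dx": -170,"dy": 0,"dz": -110,"wx": 0,"wy": 0,"wz": 0},{"dx": -200,"dy": 0,"dz": -130,"wx": 0,"wy": 0,"wz": 0},{"dx": -220,"dy": 0,"dz": -140,"wx": 0,"wy": 0,"wz": 0},{"dx": -220,"dy": 0,"dz": -140,"wx": 0,"wy": 0,"wz": 0}]}}

```text
clock: 21.85
position: [435.3, 136.1, 159.1]
orientation: [3.135, -0.004, -0.03]
contact_force: [-0.1, -0.9, 0.6]
grip_width: 43.9
```

Run:
```python
from h import *
b=snap('top'); cv2.imwrite('pics/11.png',cv2.resize(b['img'][100:250,130:320,::-1],None,fx=4,fy=4,interpolation=cv2.INTER_CUBIC))
S=sat(b);ox,oy=520,400
for nm,rg in (('left',(140,220)),('bin',(250,330)),('right',(365,440))):
    P=[(ox+u,oy+200+cross(S[oy+200:oy+310,ox+u])) for u in range(*rg,4)]
    Q=ray(b,up(P),0)[:,:2]; print(nm,np.nanmedian(Q,0).round(1),np.polyfit(*Q[~np.isnan(Q[:,0])][:,::-1].T,1)[0].round(3))
o=ctrl.get_obs();print(o['position'],o['contact_force'],o['clock'])
```

```text
left [663.7 239.1] 0.027
bin [662.9 134.7] 0.003
right [661.1  27.3] 0.007
[435.73243325 135.90138794 158.0494266 ] [-0.09186993  0.22177074 -1.35473772] 21.9
```

View pics/11.png

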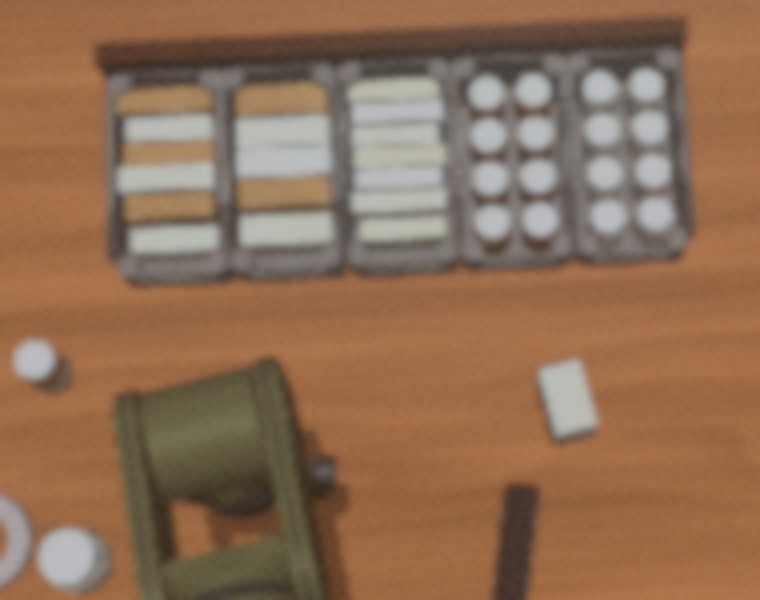

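The bin fills the gap with its front flush: 662.9, against 663.7 and 661.1 for its neighbours. The bystanders are where they were and the hand is clear.

```bash
python3 -c "
from workcell import ctrl
print(ctrl.hand_in())"
```

```text
the job is handed in; nothing more can be done
None
```

The bin is fully home in the empty place, and I handed the job in at about 22 s of the 58 allowed. I got it there by pushing its sides to square it up, then pushing its front wall with two spread fingertips. hand_in gave no verdict.

**Final checks:**
- **Home:** against the rail the push force rose from about 5 to 15 N and the bin stopped moving.
- **Flush and square:** its front edge measures x = 662.9 mm, against 663.7 and 661.1 mm for the two neighbours. It reads square to within about 0.01 rad.
- **Surroundings:** the vial, carton, jar and stapler look unmoved in the last picture. The tape was only partly in view, and I did not look again at the pen and tray. The hand is raised, about 225 mm in front of the row.

**What went wrong or disagreed:**
- **Unplanned shove:** on one side push the hand's body or a knuckle caught the bin's high rim and moved it about 35 mm left. The contact force reading was about 17 N. I pushed it back with the fingertips held higher.
- **Gap centre:** my first estimates of the gap's middle differed by about 5 mm. A later comparison of rim edges settled it, and the bin then went in with no extra force.

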